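Put the stray carving gouges and rasp blade away and shut the case

ROBOT

A 6-joint arm with a two-finger parallel gripper is mounted at the origin on a cart in front of the work surface, level with it; the furniture and walls round the work are solid. World frame = base frame: x ahead of the robot, y to its left, z up, the work surface at z = 0. Lengths are in m, angles in rad, forces in N, time in s.
With the tool pointing down it reaches from about 0.25 to 0.775 m from the base axis. Payload 4 kg.
Tool frame: the origin (TCP) lies between the finger pads; the fingertips stand 14 mm ahead of it and the grasp point (between the pads) lies 5 mm behind it (robot.nose_length is the distance from the TCP to the fingertips, in m); z points along the fingers, y is the direction in which the jaws open and shut (so a half turn about z gives the same grasp; the last joint's range is limited). The gripper opens to 94 mm and grips with 3 to 60 N. Pads are 16 mm wide; open, the fingers measure 119 mm over their backs; the gripper's body (75 mm by 177 mm) begins 78 mm behind the grasp point.
Start: joints at [-1.353, 0.087, 1.371, -0, 1.684, -0.103], TCP at [0.173, -0.522, 0.22] pointing down, gripper open.
Joint ranges: [-3.1, 3.1], [-0.76, 2.03], [0.27, 2.55], [-1.08, 4.22], [0.17, 2.65], [-2.57, 2.57]. Speed limits (rad/s): [2.79, 2.79, 3.14, 3.14, 3.14, 3.14].

INTERFACE

Orientations are given as [roll, pitch, yaw] about the fixed x, y, z axes, in that order (R = Rz(yaw) Ry(pitch) Rx(roll)).
In Python, from bench import robot, eyes, finder gives the robot as it stands.
- The arm moves only by the tool play_rows, never from a script. Its argument "rows" is a list of rows, each an object with "linear": the shift along the tool's x, y, z in cm, a list of three; "spin": the turn about the tool's z in degrees. A call has 1 to 12 rows; each row shifts and turns the commanded pose from where the row before left it, along the tool's axes as they then stand; what a row does not reach is not made up. A row lasts 1/12 s, in which the tool goes at most 41.7 mm and 7.16 degrees, less where a joint would pass 70% of its speed; a pose out of reach is approached as far as the arm can. A call with a gripper value outside its range is refused whole. "claw" is the finger opening in cm, from 0 to 9.4, set as the call begins (left out, the last holds). The fingers move at their own pace and stop on an object; the grip force is fixed at half the most. Time passes only in rows, so rows that do not move let the fingers close. It gives the time, the measured TCP pose, the force and the opening at its end, in the units of the state.
- robot.get_obs(): the state, without advancing time (a new reading comes with each control period).
- eyes.snapshot(name): name is "side" or "top" or "wrist"; returns a dict with "frame" (400x640x3 uint8, red, green, blue), "fx", "fy", "cx", "cy" (pixels), "dist" ([k1, k2, p1, p2, k3] as OpenCV has them; the pictures are not rectified), "rvec" (rotation vector, rad) and "tvec" (3), from world to camera coordinates, as OpenCV has them; the wrist camera has in their place "mount" (4x4, takes a point from camera to tool coordinates, whose origin is the TCP and whose axes are the flange's). Camera axes: x right, y down, z forward; pixel columns grow to the right and rows downward; lengths in m; the calibration is good to about 2 mm. A picture is of the moment at which its call begins: read the wrist's pose just before it. There is no depth.
- robot.close_job(): hands the job in, once; it reports no verdict.
Trained networks look in a picture, given as the dict that the camera call returned (one of the last four; its "shot" number tells which), for a name from the list of things; names that differ only in an ending like _2 or _b are one class to them, and where a whole thing is asked for, a point or a joint stands for the part that bears it (a point fixed in the world has none). Each returns a list of dicts, best first, with "conf" (0 to 1); they miss things now and then, are a little off and sometimes report something else, mostly with a low value. They report only what shows in the picture. A call takes as long as a camera call.
- finder.silhouettes(picture, name): "pixels" (400x640 bool, what is visible of it) and "box" ([centre column, centre row, width, height] in pixels, round what is visible of it).
The state is a dict: "time": time; "joint_positions": joint angles; "qvel": joint speeds; "joint_torque": joint torques, N m; "tool_pos": TCP position; "ee_rot": TCP orientation; "wrist_force": force on the tool from outside, world axes, zero at the start; "wrist_torque": the same for the moment, N m; "width": finger opening in m.
Only numpy, scipy, OpenCV 4.12 (cv2) and the standard library are available. Lean on these libraries where they do the work, as an engineer would, in place of code of your own. Each camera call takes 0.05 s, during which the arm holds its last target. There are 200 camera calls.

TASK

Sort the three stray tools back into their homes: lay each of the two small carving gouges flat in the wooden case, the same way round as the one already there, its shank down in a free notch of its own in the rack, and lay the bare rasp blade flat in an empty slot of the slotted blade tray. Then close the case's lid fully, without slamming it. Leave the other tools on the bench where they lie.

Things in the scene. Friction and masses are not known exactly. Their poses are not given: they have to be found in the camera images.
- carving_case: open wooden carving-tool case, fixed flat on the bench, base 198 x 270 x 30 mm, walls 7 mm thick, inner floor at z = 6 mm, x = -93 to 95, y = -128 to 128. Origin: centre of its underside; x axis points to the hinge side, y axis from the handles' end to the blades' end. A gouge put away lies flat along y, handle towards -y; its origin is then at y = -30 to 0 mm (aim at -14), z = 6 mm
- rack (a point): middle of the case's notched rack, at case x = 0, y = 30, z = 6 mm (floor). The rack runs across the case, y = 24 to 36 mm, top at z = 14.5 mm, with six notches 12 mm wide, open above and down to the floor, at x = -73, -44, -14, +15, +44, +74 mm. A fixed gouge lies in the one at +74; those at -44 and +15 leave finger room on both sides
- carving_case_lid (a joint): hinge angle of the case's lid, rad: 0 fully closed; starts at about 2, leaning back open. The hinge is stiff: the lid stays where it is left and must be pushed all the way (about 3 N at its free edge)
- lid_hinge (a point): middle of the lid's hinge line, which runs along the case's y axis at case x = 103, z = 30 mm
- lid_edge (a point): middle of the lid's free edge, on the outside of its rim wall, 203 mm from the hinge line. The lid is a shallow tray 202 x 270 x 31 mm; when closed this point lies at case x = -100, z = 46 mm, and the lid's flat outer face is its top, at z = 59 mm (rim 61 mm)
- gouge_a: small carving gouge, pale wooden handle, 19 x 185 x 15 mm. Origin: mid-length on its underside; y axis along the tool to the cutting edge: handle y = -92 to +10 mm (17 mm wide, 14 mm high at y = -30, the centre of mass: grip there), shank 11 mm wide at y = 13 tapering to 6 mm at y = 40, blade 6 mm wide to y = +92
- gouge_a_neck (a point): point on gouge_a's shank, at y = +38, z = +5 mm of its frame
- gouge_b: small carving gouge, pale wooden handle, 19 x 185 x 15 mm. Origin: mid-length on its underside; y axis along the tool to the cutting edge: handle y = -92 to +10 mm (17 mm wide, 14 mm high at y = -30, the centre of mass: grip there), shank 11 mm wide at y = 13 tapering to 6 mm at y = 40, blade 6 mm wide to y = +92; same as gouge_a
- gouge_b_neck (a point): point on gouge_b's shank, at y = +38, z = +5 mm of its frame
- rasp_blade: bare grey steel rasp blade without a handle, 20 x 157 x 9 mm, 0.1 kg. Origin: middle of its length, on its underside; y axis along it, narrow tang at -y (centre of mass at y = +6 mm)
- blade_tray: flat wooden tray for rasp blades, fixed, 192 x 107 x 8 mm. Origin: centre of its underside; floor top at z = 2 mm; three slots along its x axis, divided by two strips 2 mm wide, 6 mm high, at y = -16 and +16 mm, closed by end strips at x = -91 (6 mm high) and +86 mm (8 mm high). A fixed blade lies in the -y slot; the middle and +y slots are empty
- tray_slot (a point): middle of the floor of the tray's empty +y slot (tray x = -2.5, y = 34, z = 2 mm): 175 mm long between the end strips, from y = 17 to the open side at 54 mm; it has the most finger room
- bench_chisel: black-handled bench chisel, 35 x 199 x 30 mm; a bystander to leave alone
- needle_file: thin needle file with a small wooden block on each end, 10 x 153 x 10 mm; a bystander to leave alone

How it is judged:
At the end, for the whole second after the job is handed in: Both gouges flat in the case within 0.15 rad, handles to its -y side, each shank in a notch (shank point under 14.5 mm above the case's underside); blade flat in an empty tray slot (within 0.12 rad, tilt under 0.06), between its end strips; lid shut within 0.04 rad; all at rest (x of gouge_a in the frame of carving_case between -0.09 and 0.09 m and y of each of gouge_a, gouge_b in the frame of carving_case below 0.012 m and y of each of gouge_a_neck, gouge_b_neck in the frame of carving_case above 0.001 m and z of each of gouge_a_neck, gouge_b_neck in the frame of carving_case below 0.0145 m and angle between the y axis of each of gouge_a, gouge_b and the y axis of carving_case, either way round below 0.15 rad and linear speed of each of gouge_a, gouge_b, rasp_blade below 0.02 m/s and x of gouge_b in the frame of carving_case between -0.09 and 0.09 m and x of rasp_blade in the frame of blade_tray between -0.014 and 0.012 m and y of rasp_blade in the frame of blade_tray between -0.007 and 0.046 m and z of rasp_blade in the frame of blade_tray below 0.0045 m and angle between rasp_blade's own z axis and vertical below 0.06 rad and angle between the y axis of rasp_blade and the x axis of blade_tray, either way round below 0.12 rad and value of joint carving_case_lid below 0.04 rad); the robot touches nothing.
It fails at once if the bench chisel is moved by more than 30 mm (distance of bench_chisel from where it was at the start of the episode above 0.03 m).
It fails at once if the needle file is moved by more than 30 mm (distance of needle_file from where it was at the start of the episode above 0.03 m).
It fails at once if the lid is slammed (closes faster than 3 rad/s) (velocity of joint carving_case_lid below -3 rad/s).
It also fails if it takes over 72 s, if anything falls off the work surface, if the arm or the gripper's body presses on something with over 40 N, if the wrist force passes 120 N, or if a joint passes its speed limit or range.

## Working session

There is one attempt and no reset: what is moved stays moved. The work goes in short steps, Python scripts to look and compute and a tool call to move; the robot and the scene stay as the last step left them, time stands still between calls to the robot, and variables do not carry over. Pictures are saved under pics/ and viewed, about 8 in all and at most 12, crops included, and the job is handed in when it is done.

Besides the shell and the picture viewer there is one more tool, called after ">>>" in YAML: its name, and indented under it one key for each argument. play_rows: Moves the arm, as the interface text tells. Its arguments: {"type":"object","properties":{"rows":{"type":"array"},"claw":{"type":"number"}},"required":["rows"]}

```bash
ls; mkdir -p pics; cat > h.py <<'E'
import numpy as np, cv2
from bench import robot, eyes, finder
def cam(p, obs=None):
    K=np.array([[p['fx'],0,p['cx']],[0,p['fy'],p['cy']],[0,0,1.]]);d=np.array(p['dist'],float)
    if 'mount' in p:
        from scipy.spatial.transform import Rotation as R
        T=np.eye(4);T[:3,:3]=R.from_euler('xyz',obs['ee_rot']).as_matrix();T[:3,3]=obs['tool_pos']
        M=np.linalg.inv(T@np.array(p['mount']));return K,d,M[:3,:3],M[:3,3]
    return K,d,cv2.Rodrigues(np.array(p['rvec'],float))[0],np.array(p['tvec'],float).ravel()
def toplane(c,uv,z):
    K,d,R,t=c; n=cv2.undistortPoints(np.array(uv,float).reshape(-1,1,2),K,d).reshape(-1,2)
    r=np.c_[n,np.ones(len(n))]@R; o=-R.T@t
    return o+r*((z-o[2])/r[:,2])[:,None]
def proj(c,X):
    K,d,R,t=c; return cv2.projectPoints(np.array(X,float).reshape(-1,1,3),cv2.Rodrigues(R)[0],t,K,d)[0].reshape(-1,2)
def snap(n):
    o=robot.get_obs();p=eyes.snapshot(n);return p,cam(p,o),o
def save(p,f): cv2.imwrite('pics/'+f,p['frame'][:,:,::-1])
E
python3 - <<'E'
from h import *
for n in ['top','side']:
    p,c,o=snap(n);save(p,n+'0.png');print(n,'cam at',(-c[2].T@c[3]).round(3))
    for k in ['carving_case','carving_case_lid','gouge_a','rasp_blade','blade_tray','bench_chisel','needle_file']:
        for r in finder.silhouettes(p,k):
            print(k,round(r['conf'],2),np.round(r['box']))
            if n=='top':
                uv=np.argwhere(r['pixels'])[:,::-1]; w=toplane(c,uv,0.007)[:,:2]; m,(l),e=cv2.PCACompute2(w,None); print('   ',m.round(3),'ang',round(np.degrees(np.arctan2(l[0,1],l[0,0])),1), cv2.minAreaRect(w.astype(np.float32)*1000))
print(o)
E
```

```text
pics
top cam at [ 0.263 -0.176  1.072]
carving_case 0.63 [232. 128. 171. 166.]
    [[0.646 0.002]] ang 59.3 ((682.201171875, -6.3058624267578125), (389.761962890625, 392.8905029296875), 85.0546875)
carving_case_lid 0.9 [188. 125.  78. 151.]
    [[0.677 0.103]] ang 4.0 ((693.9701538085938, 98.65864562988281), (175.42237854003906, 380.65814208984375), 84.3814697265625)
carving_case_lid 0.45 [385. 244.  78.  24.]
    [[ 0.378 -0.363]] ang 100.9 ((372.3685302734375, -334.2600402832031), (18.80579948425293, 180.3873748779297), 10.641331672668457)
gouge_a 0.78 [385. 246.  81.  25.]
    [[ 0.377 -0.358]] ang 100.9 ((372.49127197265625, -332.0633544921875), (17.728281021118164, 184.66087341308594), 10.652141571044922)
gouge_a 0.56 [429. 206.  61.   7.]
    [[ 0.455 -0.457]] ang 89.0 ((457.9061584472656, -440.54010009765625), (145.97731018066406, 16.116247177124023), 86.85372161865234)
rasp_blade 0.75 [322. 234.  68.   7.]
    [[ 0.416 -0.187]] ang 90.4 ((416.15191650390625, -190.68028259277344), (19.625682830810547, 149.36106872558594), 0.18173611164093018)
rasp_blade 0.22 [188. 125.  79. 15
[... 1518 characters left out ...]
.]
{'time': 0.4, 'joint_positions': array([-1.35310382e+00,  8.73274910e-02,  1.37094304e+00, -4.49107783e-05,
        1.68360040e+00, -1.03094062e-01]), 'qvel': array([-5.47993854e-04, -8.14165839e-04, -1.48478659e-03, -4.55349019e-05,
        1.93054234e-03, -7.30514685e-05]), 'joint_torque': array([-1.90939413e-04, -3.39510798e+01, -3.02111328e+01,  7.17464229e-02,
        2.58193613e-02, -4.62995820e-05]), 'tool_pos': array([ 0.17339182, -0.52188165,  0.21931268]), 'ee_rot': array([-3.14131126e+00,  1.57513180e-05,  3.20781522e-01]), 'wrist_force': array([-0.80126773,  0.15441314, -0.35118721]), 'wrist_torque': array([ 0.03007945, -0.02463797, -0.08082115]), 'width': 0.09410638263418047}
```

```bash
python3 - <<'E'
import cv2,numpy as np
t=cv2.imread('pics/top0.png');s=cv2.imread('pics/side0.png')
a=cv2.resize(t[30:330,140:500],None,fx=2.2,fy=2.0)[:600]
cv2.imwrite('pics/t1.png',a[:600,:800])
b=cv2.resize(s[60:310,200:480],None,fx=2.4,fy=2.4);cv2.imwrite('pics/s1.png',b)
E
```

```text
(no output)
```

View pics/t1.png

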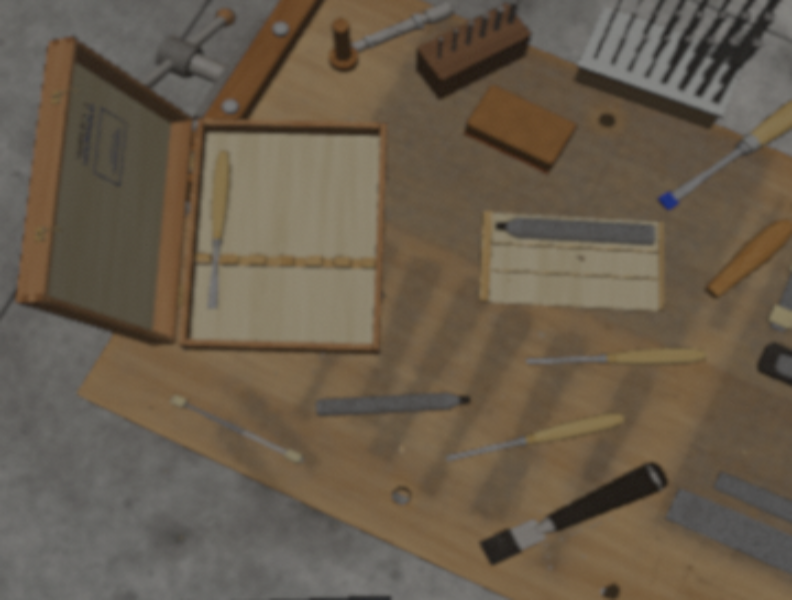

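View pics/s1.png

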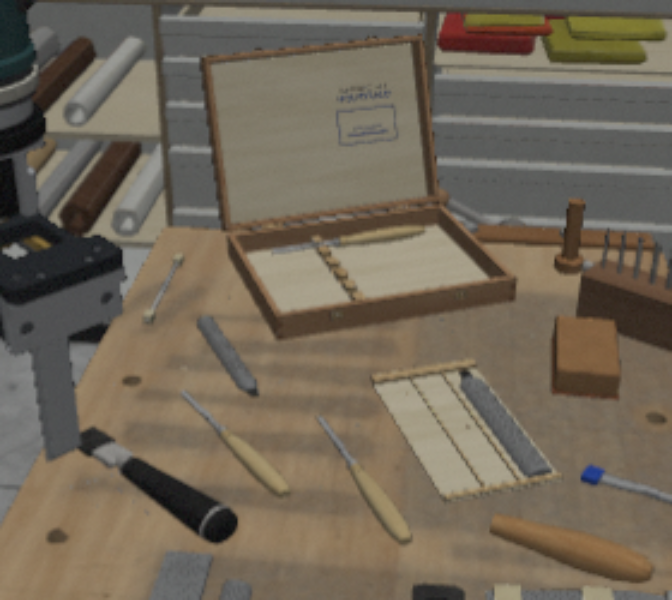

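Top view: case is upper left with its lid to the left (+y) and blades' end towards the robot. The gouges (view 615,355 and 540,435) point left, and the rasp is at (390,403) with its tang to the right. The tray's +y slot is the one nearest the robot (570,290).

```bash
cat >> h.py <<'E'
from scipy.spatial.transform import Rotation as Rn
def plan(pos,yaw_deg,n,o=None):
    "rows from the present pose to pos/yaw, straight, n rows"
    o=o or robot.get_obs(); y0=o['ee_rot'][2]; dy=(np.radians(yaw_deg)-y0+np.pi)%(2*np.pi)-np.pi
    d=(np.array(pos)-o['tool_pos'])/n; out=[]
    for i in range(n):
        R=Rn.from_euler('xyz',[np.pi,0,y0+dy*i/n]).as_matrix()
        out.append({"linear":[round(float(v),1) for v in R.T@d*100],"spin":round(-np.degrees(dy)/n,1)})
    print(round(o['time'],2),'pos',o['tool_pos'].round(4),'yaw',round(np.degrees(y0),1)); print(str(out).replace("'",'"'))
E
python3 - <<'E'
from h import *
plan([0.41,-0.38,0.26],97,12)
p,c,o=snap('wrist');print(np.array(p['mount']).round(3))
E
```

```text
0.8 pos [ 0.1734 -0.5219  0.2195] yaw 18.4
[{"linear": [2.2, -0.5, -0.3], "spin": np.float64(-6.6)}, {"linear": [2.3, -0.2, -0.3], "spin": np.float64(-6.6)}, {"linear": [2.3, 0.0, -0.3], "spin": np.float64(-6.6)}, {"linear": [2.3, 0.3, -0.3], "spin": np.float64(-6.6)}, {"linear": [2.2, 0.5, -0.3], "spin": np.float64(-6.6)}, {"linear": [2.2, 0.8, -0.3], "spin": np.float64(-6.6)}, {"linear": [2.1, 1.0, -0.3], "spin": np.float64(-6.6)}, {"linear": [1.9, 1.3, -0.3], "spin": np.float64(-6.6)}, {"linear": [1.8, 1.5, -0.3], "spin": np.float64(-6.6)}, {"linear": [1.6, 1.7, -0.3], "spin": np.float64(-6.6)}, {"linear": [1.4, 1.8, -0.3], "spin": np.float64(-6.6)}, {"linear": [1.2, 2.0, -0.3], "spin": np.float64(-6.6)}]
[[ 0.001 -0.959 -0.284  0.083]
 [ 1.     0.001  0.001 -0.001]
 [-0.    -0.284  0.959 -0.165]
 [ 0.     0.     0.     1.   ]]
```

>>> play_rows:
  rows:
    - {"linear":[2.2,-0.5,-0.3],"spin":-6.6}
    - {"linear":[2.3,-0.2,-0.3],"spin":-6.6}
    - {"linear":[2.3,0.0,-0.3],"spin":-6.6}
    - {"linear":[2.3,0.3,-0.3],"spin":-6.6}
    - {"linear":[2.2,0.5,-0.3],"spin":-6.6}
    - {"linear":[2.2,0.8,-0.3],"spin":-6.6}
    - {"linear":[2.1,1.0,-0.3],"spin":-6.6}
    - {"linear":[1.9,1.3,-0.3],"spin":-6.6}
    - {"linear":[1.8,1.5,-0.3],"spin":-6.6}
    - {"linear":[1.6,1.7,-0.3],"spin":-6.6}
    - {"linear":[1.4,1.8,-0.3],"spin":-6.6}
    - {"linear":[1.2,2.0,-0.3],"spin":-6.6}

```text
time: 1.85
tool_pos: [0.4109, -0.3772, 0.2557]
ee_rot: [3.142, 0.0, 1.709]
wrist_force: [0.6, -0.2, -0.1]
width: 0.0939
```

```bash
cat >> h.py <<'E'
def look(n,name,z=0.007):
    p,c,o=snap(n); res=[]
    for r in finder.silhouettes(p,name):
        uv=np.argwhere(r['pixels'])[:,::-1]
        if len(uv)<30: continue
        w=toplane(c,uv,z)[:,:2]; b=cv2.minAreaRect((w*1000).astype(np.float32)); box=cv2.boxPoints(b)
        (cx,cy),_,_=b; e=box[1]-box[0],box[2]-box[1]; l=max(e,key=np.linalg.norm); 
        # width profile along the axis tells the handle end
        a=l/np.linalg.norm(l); s=(w*1000-[cx,cy])@a; L=np.linalg.norm(l)
        n1=(s>L/6).sum(); n0=(s<-L/6).sum()
        if n1>n0: a=-a   # a points to the thin end
        print(n,name,round(r['conf'],2),'ctr',round(cx,1),round(cy,1),'LW',round(L,1),round(min(map(np.linalg.norm,e)),1),'ang',round(float(np.degrees(np.arctan2(a[1],a[0]))),1),'thin/thick',n0,n1,'px',np.round(r['box']))
    return p,c,o
E
sed -i 's/round(-np.degrees(dy)\/n,1)/round(float(-np.degrees(dy)\/n),1)/' h.py
python3 - <<'E'
from h import *
for k in ['gouge_a','rasp_blade','blade_tray']: p,c,o=look('wrist',k); 
save(p,'w1.png')
look('top','gouge_a')
print(o['tool_pos'].round(4),o['ee_rot'].round(3),o['time'])
E
```

```text
wrist gouge_a 0.92 ctr 455.4 -422.2 LW 187.7 19.4 ang 90.8 thin/thick 260 435 px [345. 208.  29. 122.]
wrist gouge_a 0.67 ctr 371.4 -332.3 LW 183.8 18.2 ang 101.2 thin/thick 211 480 px [294. 137.  16. 134.]
wrist rasp_blade 0.9 ctr 416.5 -209.5 LW 118.9 20.7 ang -90.5 thin/thick 369 544 px [342.  50.  27.  97.]
wrist blade_tray 0.67 ctr 571.6 -387.1 LW 192.8 109.7 ang -96.9 thin/thick 2095 3429 px [427. 195. 114. 138.]
top gouge_a 0.7 ctr 383.9 -392.5 LW 61.7 17.7 ang -79.3 thin/thick 64 62 px [410. 243.  25.  12.]
top gouge_a 0.57 ctr 457.1 -394.8 LW 77.5 8.0 ang 89.2 thin/thick 48 29 px [409. 209.  33.   7.]
[ 0.41   -0.3778  0.2555] [-3.141  0.     1.702] 2.05
```

View pics/w1.png

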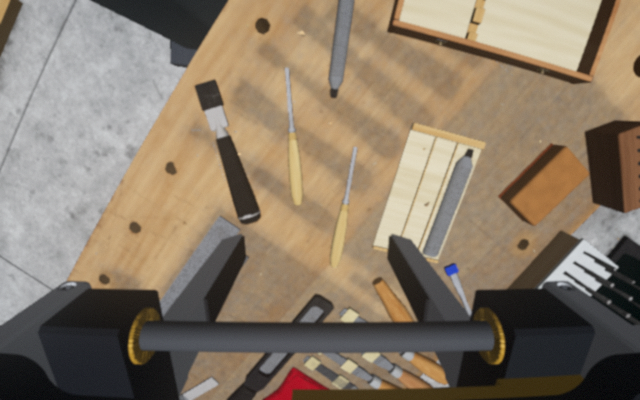

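Wrist view: both gouges, the rasp and the tray are clear of each other, and the top and wrist positions agree with tools lying flat on the bench. I'll grasp gouge 1 at (378, -361), yaw 101.

```bash
python3 - <<'E'
from h import *
plan([0.3777,-0.3615,0.017],101.1,8)
E
```

```text
2.25 pos [ 0.409  -0.3785  0.2553] yaw 97.4
[{"linear": [0.3, -0.4, 3.0], "spin": -0.5}, {"linear": [0.3, -0.4, 3.0], "spin": -0.5}, {"linear": [0.3, -0.4, 3.0], "spin": -0.5}, {"linear": [0.3, -0.4, 3.0], "spin": -0.5}, {"linear": [0.3, -0.4, 3.0], "spin": -0.5}, {"linear": [0.3, -0.4, 3.0], "spin": -0.5}, {"linear": [0.3, -0.3, 3.0], "spin": -0.5}, {"linear": [0.3, -0.3, 3.0], "spin": -0.5}]
```

>>> play_rows:
  rows:
    - {"linear":[0.26,-0.36,3.0],"spin":-0.5}
    - {"linear":[0.26,-0.36,3.0],"spin":-0.5}
    - {"linear":[0.26,-0.36,3.0],"spin":-0.5}
    - {"linear":[0.26,-0.36,3.0],"spin":-0.5}
    - {"linear":[0.26,-0.36,3.0],"spin":-0.5}
    - {"linear":[0.26,-0.36,3.0],"spin":-0.5}
    - {"linear":[0.26,-0.36,3.0],"spin":-0.5}
    - {"linear":[0.26,-0.36,2.8],"spin":-0.5}
    - {"linear":[0,0,0],"spin":0}
    - {"linear":[0,0,0],"spin":0}
  claw: 5

```text
time: 3.08
tool_pos: [0.3771, -0.3624, 0.017]
ee_rot: [-3.141, -0.001, 1.771]
wrist_force: [-0.4, 0.3, -0.2]
width: 0.05
```

>>> play_rows:
  rows:
    - {"linear":[0,0,0],"spin":0}
    - {"linear":[0,0,0],"spin":0}
    - {"linear":[0,0,0],"spin":0}
    - {"linear":[0,0,0],"spin":0}
    - {"linear":[0,0,0],"spin":0}
    - {"linear":[0,0,0],"spin":0}
  claw: 0

```text
time: 3.58
tool_pos: [0.3782, -0.3621, 0.0177]
ee_rot: [3.142, 0.0, 1.773]
wrist_force: [-0.0, -0.2, -0.0]
width: 0.0158
```

```bash
python3 - <<'E'
from h import *
p,c,o=snap('top')
v=np.array([(384,125),(380,350),(182,345),(197,122)],float); px=v/[2.2,2]+[140,30]
w=toplane(c,px,0.03)[:,:2]; print(w.round(3),w.mean(0).round(4)); d=np.linalg.norm(np.roll(w,-1,0)-w,axis=1);print(d.round(3))
cy=(w[1]-w[0]+w[2]-w[3]); a=np.degrees(np.arctan2(cy[1],cy[0]));cx=(w[2]-w[1]+w[3]-w[0]);print('case y ang',a,'x ang',np.degrees(np.arctan2(cx[1],cx[0])))
m=w.mean(0);a=np.radians(a);Y=np.array([np.cos(a),np.sin(a)]);X=np.array([Y[1],-Y[0]])
t=m-0.044*X-0.044*Y-0.02*Y;print(t)
plan([*t,0.20],np.degrees(a),12)
E
```

```text
[[ 0.739 -0.2  ]
 [ 0.473 -0.181]
 [ 0.49   0.017]
 [ 0.754 -0.002]] [ 0.6141 -0.0914]
[0.266 0.199 0.265 0.198]
case y ang 175.95914485205213 x ang 85.38236256170838
[ 0.67482262 -0.13977316]
3.63 pos [ 0.3782 -0.3621  0.0176] yaw 101.6
[{"linear": [1.3, 2.8, -1.5], "spin": -6.2}, {"linear": [1.0, 2.9, -1.5], "spin": -6.2}, {"linear": [0.7, 3.0, -1.5], "spin": -6.2}, {"linear": [0.4, 3.1, -1.5], "spin": -6.2}, {"linear": [0.0, 3.1, -1.5], "spin": -6.2}, {"linear": [-0.3, 3.1, -1.5], "spin": -6.2}, {"linear": [-0.6, 3.0, -1.5], "spin": -6.2}, {"linear": [-1.0, 2.9, -1.5], "spin": -6.2}, {"linear": [-1.3, 2.8, -1.5], "spin": -6.2}, {"linear": [-1.6, 2.7, -1.5], "spin": -6.2}, {"linear": [-1.8, 2.5, -1.5], "spin": -6.2}, {"linear": [-2.1, 2.3, -1.5], "spin": -6.2}]
```

>>> play_rows:
  rows:
    - {"linear":[0,0,-3],"spin":0}
    - {"linear":[0,0,-4],"spin":0}
    - {"linear":[1.3,2.8,-2],"spin":-6.2}
    - {"linear":[1.0,2.9,-2],"spin":-6.2}
    - {"linear":[0.7,3.0,-2],"spin":-6.2}
    - {"linear":[0.4,3.1,-2],"spin":-6.2}
    - {"linear":[0.0,3.1,-2],"spin":-6.2}
    - {"linear":[-0.3,3.1,-1],"spin":-6.2}
    - {"linear":[-0.6,3.0,-0.3],"spin":-6.2}
    - {"linear":[-1.0,2.9,0],"spin":-6.2}
    - {"linear":[-1.3,2.8,0],"spin":-6.2}
    - {"linear":[-1.6,2.7,0],"spin":-6.2}

```text
time: 4.63
tool_pos: [0.6269, -0.1757, 0.2003]
ee_rot: [-3.141, -0.0, 2.861]
wrist_force: [0.3, -0.6, 0.0]
width: 0.0158
```

>>> play_rows:
  rows:
    - {"linear":[-1.8,2.5,0],"spin":-6.2}
    - {"linear":[-2.1,2.3,0],"spin":-6.2}
    - {"linear":[0,0,0],"spin":0}

```text
time: 4.88
tool_pos: [0.6781, -0.1345, 0.1983]
ee_rot: [3.139, -0.0, 3.08]
wrist_force: [-1.2, 0.1, -1.1]
width: 0.016
```

```bash
python3 - <<'E'
from h import *
p,c,o=snap('wrist');save(p,'w2.png');np.savez('w2.npz',K=c[0],d=c[1],R=c[2],t=c[3])
print(o['tool_pos'].round(4),o['ee_rot'].round(4),o['width'],o['time'])
look('wrist','gouge_a',0.19)
E
```

```text
[ 0.6781 -0.1345  0.1983] [ 3.1388e+00 -5.0000e-04  3.0801e+00] 0.016043627994573297 4.8833
wrist gouge_a 0.81 ctr 641.4 -132.6 LW 177.1 17.9 ang 175.5 thin/thick 1119 1976 px [320. 179.  30. 283.]
wrist gouge_a 0.62 ctr 527.5 -265.4 LW 76.5 10.1 ang 88.5 thin/thick 722 305 px [ 63.  13. 126.  27.]
```

View pics/w2.png

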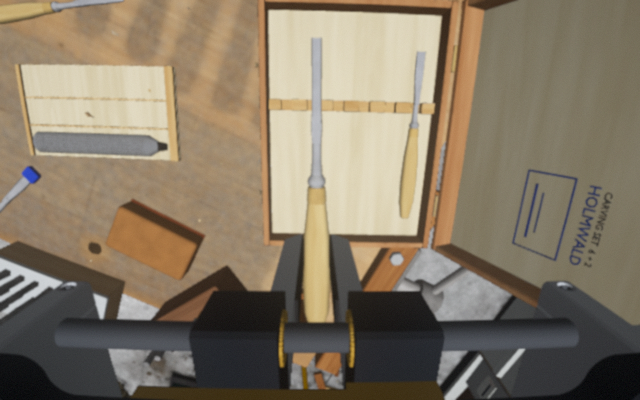

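```bash
python3 - <<'E'
import cv2
t=cv2.imread('pics/w2.png');cv2.imwrite('pics/w2c.png',cv2.resize(t[60:260,250:480],None,fx=3,fy=3,interpolation=cv2.INTER_CUBIC))
E
```

```text
(no output)
```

View pics/w2c.png

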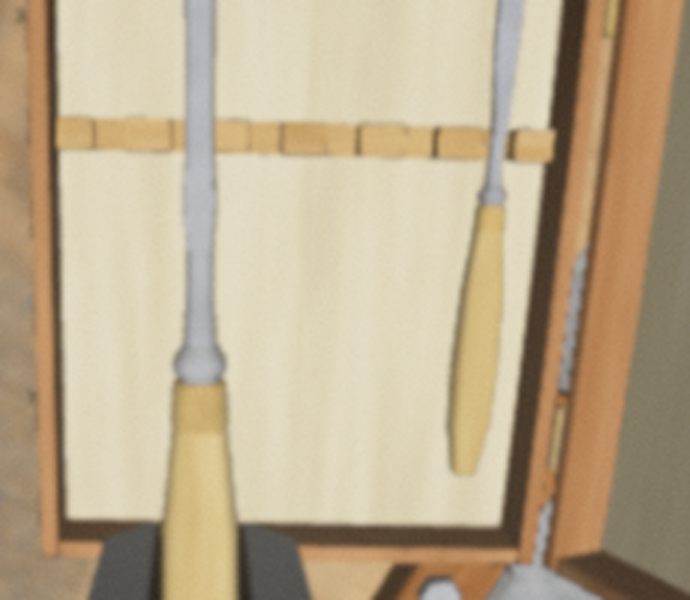

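```bash
cat > cpose.py <<'E'
from h import *
from scipy.optimize import least_squares
f=np.load('w2.npz');c=(f['K'],f['d'],f['R'],f['t'])
P=[(58,133,-93,30,14.5),(553,146,95,30,14.5),(65,522,-93,-128,6),(502,527,95,-128,6),(45,556,-99,-135,30),(520,562,99,-135,30)]
P=np.array(P,float);px=P[:,:2]/3+[250,60];M=P[:,2:]/1000
def tf(q,M):
    X=np.array([np.cos(q[2]),np.sin(q[2])]);Y=np.array([-X[1],X[0]]);M=np.atleast_2d(M);return np.c_[M[:,:1]*X+M[:,1:2]*Y+q[:2],M[:,2]]
s=least_squares(lambda q:(proj(c,tf(q,M))-px).ravel(),[.614,-.091,1.49]);q=s.x
if __name__=='__main__':
    print('case',q[:2].round(4),'x-ang',np.degrees(q[2]).round(2));print(s.fun.reshape(-1,2).round(1).tolist())
    for n in (-44,15): print(n,'gouge origin',tf(q,[n/1000,-.014,0]).round(4),'grip',tf(q,[n/1000,-.044,0]).round(4))
    # notch edges check
    print((( proj(c,tf(q,[[x/1000,.03,.0145] for x in(-79,-50,-20,9,21,38,50,68,80)]))-[250,60])*3).round(0).tolist())
    print('hinge',tf(q,[.103,0,.03]).round(3))
    plan([*tf(q,[-.044,-.044,0])[0,:2],0.10],np.degrees(q[2])+90+1,6)
E
python3 cpose.py
```

```text
case [ 0.6172 -0.091 ] x-ang 85.3
[[-1.2, -0.1], [0.5, 0.0], [0.2, -1.0], [-0.8, -0.1], [-0.7, 0.3], [2.0, 1.1]]
-44 gouge origin [[ 0.6276 -0.136   0.    ]] grip [[ 0.6575 -0.1384  0.    ]]
15 gouge origin [[ 0.6324 -0.0772  0.    ]] grip [[ 0.6623 -0.0796  0.    ]]
[[92.0, 133.0], [170.0, 135.0], [250.0, 137.0], [328.0, 139.0], [360.0, 140.0], [405.0, 141.0], [437.0, 142.0], [484.0, 144.0], [515.0, 145.0]]
hinge [[0.626 0.012 0.03 ]]
5.03 pos [ 0.6746 -0.1391  0.1997] yaw 175.9
[{"linear": [0.3, -0.0, 1.7], "spin": -0.1}, {"linear": [0.3, -0.0, 1.7], "spin": -0.1}, {"linear": [0.3, -0.0, 1.7], "spin": -0.1}, {"linear": [0.3, -0.0, 1.7], "spin": -0.1}, {"linear": [0.3, -0.0, 1.7], "spin": -0.1}, {"linear": [0.3, -0.0, 1.7], "spin": -0.1}]
```

Rack found with the notch edges matching the fit within about 1 mm. Lowering gouge 1 at notch -44.

>>> play_rows:
  rows:
    - {"linear":[0.34,-0.01,2.9],"spin":0}
    - {"linear":[0.34,-0.01,2.9],"spin":0}
    - {"linear":[0.34,-0.01,2.9],"spin":0}
    - {"linear":[0.34,-0.01,2.9],"spin":0}
    - {"linear":[0.34,-0.01,2.9],"spin":0}
    - {"linear":[0,0,0],"spin":0}
    - {"linear":[0,0,0],"spin":0}

```text
time: 5.62
tool_pos: [0.6556, -0.1391, 0.0539]
ee_rot: [3.141, -0.005, 3.069]
wrist_force: [0.3, -1.1, 0.5]
width: 0.0164
```

```bash
python3 - <<'E'
from h import *
from cpose import q,tf
o=robot.get_obs();print(o['tool_pos'].round(4),np.degrees(o['ee_rot']).round(2))
p,c,o=look('wrist','gouge_a',0.047);t=p['frame'][:,:,::-1].copy()
save(p,'w3.png')
for n in(-44,):
  print(proj(c,tf(q,[[(n-6)/1000,.03,.0145],[(n+6)/1000,.03,.0145]])).round(0))
cv2.imwrite('pics/w3c.png',cv2.resize(t[0:250,230:460],None,fx=2.4,fy=2.4,interpolation=cv2.INTER_CUBIC))
E
```

```text
[ 0.6556 -0.1391  0.0539] [179.96  -0.26 175.85]
wrist gouge_a 0.58 ctr 620.1 -135.9 LW 175.3 17.4 ang 175.9 thin/thick 1085 1956 px [318. 179.  29. 282.]
[[309. 133.]
 [327. 133.]]
```

View pics/w3c.png

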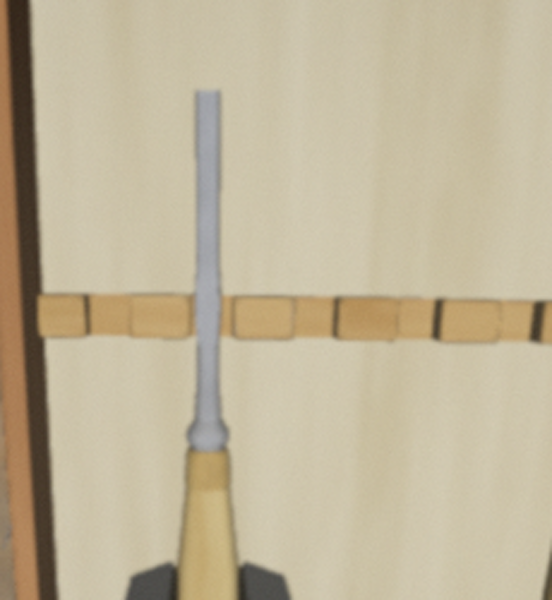

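Shank sits over the notch, about 1 mm left of its centre. Nudge, lower, release.

>>> play_rows:
  rows:
    - {"linear":[0,0.1,1.0],"spin":0}
    - {"linear":[0,0,1.0],"spin":0}
    - {"linear":[0,0,0.5],"spin":0}
    - {"linear":[0,0,0.4],"spin":0}
    - {"linear":[0,0,0],"spin":0}
    - {"linear":[0,0,0],"spin":0}

```text
time: 6.22
tool_pos: [0.6578, -0.1372, 0.0259]
ee_rot: [3.141, -0.001, 3.072]
wrist_force: [-0.0, 0.4, -0.8]
width: 0.0158
```

>>> play_rows:
  rows:
    - {"linear":[0,0,0],"spin":0}
    - {"linear":[0,0,0],"spin":0}
    - {"linear":[0,0,0],"spin":0}
    - {"linear":[0,0,0],"spin":0}
    - {"linear":[0,0,-2],"spin":0}
    - {"linear":[0,0,-4],"spin":0}
    - {"linear":[0,0,-4],"spin":0}
    - {"linear":[0,0,-4],"spin":0}
    - {"linear":[0,0,-2],"spin":0}
  claw: 3.5

```text
time: 6.97
tool_pos: [0.6599, -0.1379, 0.1937]
ee_rot: [-3.139, 0.009, 3.072]
wrist_force: [0.5, -0.8, 1.3]
width: 0.0351
```

```bash
cat > chk.py <<'E'
from h import *
from cpose import q,tf
def chk(z=.012):
    p,c,o=snap('wrist')
    for r in finder.silhouettes(p,'gouge_a'):
        w=toplane(c,np.argwhere(r['pixels'])[:,::-1],z)[:,:2]-q[:2]; X=np.array([np.cos(q[2]),np.sin(q[2])]);Y=np.array([-X[1],X[0]])
        w=np.c_[w@X,w@Y]*1000; tip=w[w[:,1]>np.percentile(w[:,1],80)].mean(0);end=w[w[:,1]<np.percentile(w[:,1],20)].mean(0)
        print('case-frame',round(r['conf'],2),'y range',w[:,1].min().round(),w[:,1].max().round(),'tip x',tip.round(1),'handle x',end.round(1))
    return p,c,o
E
python3 - <<'E'
from chk import *
p,c,o=chk()
g=np.array([.4554,-.4222]);a=np.radians(90.8);t=g-.03*np.array([np.cos(a),np.sin(a)]);print(t)
plan([*t,.10],90.8,12)
E
```

```text
case-frame 0.91 y range -107.0 78.0 tip x [-43.4  48.3] handle x [-41.2 -89.2]
case-frame 0.6 y range 119.0 141.0 tip x [-306.1  137.7] handle x [-373.9  123.6]
[ 0.45581887 -0.45219708]
7.07 pos [ 0.6607 -0.1381  0.1941] yaw 176.0
[{"linear": [1.5, -2.7, 0.8], "spin": 7.1}, {"linear": [1.2, -2.9, 0.8], "spin": 7.1}, {"linear": [0.8, -3.0, 0.8], "spin": 7.1}, {"linear": [0.4, -3.1, 0.8], "spin": 7.1}, {"linear": [0.0, -3.1, 0.8], "spin": 7.1}, {"linear": [-0.3, -3.1, 0.8], "spin": 7.1}, {"linear": [-0.7, -3.0, 0.8], "spin": 7.1}, {"linear": [-1.1, -2.9, 0.8], "spin": 7.1}, {"linear": [-1.5, -2.8, 0.8], "spin": 7.1}, {"linear": [-1.8, -2.6, 0.8], "spin": 7.1}, {"linear": [-2.1, -2.3, 0.8], "spin": 7.1}, {"linear": [-2.4, -2.1, 0.8], "spin": 7.1}]
```

Gouge 1 is in: origin y ≈ -14, x ≈ -43. On to gouge 2.

>>> play_rows:
  rows:
    - {"linear":[1.5,-2.7,0.8],"spin":7.1}
    - {"linear":[1.2,-2.9,0.8],"spin":7.1}
    - {"linear":[0.8,-3.0,0.8],"spin":7.1}
    - {"linear":[0.4,-3.1,0.8],"spin":7.1}
    - {"linear":[0.0,-3.1,0.8],"spin":7.1}
    - {"linear":[-0.3,-3.1,0.8],"spin":7.1}
    - {"linear":[-0.7,-3.0,0.8],"spin":7.1}
    - {"linear":[-1.1,-2.9,0.8],"spin":7.1}
    - {"linear":[-1.5,-2.8,0.8],"spin":7.1}
    - {"linear":[-1.8,-2.6,0.8],"spin":7.1}
    - {"linear":[-2.1,-2.3,0.8],"spin":7.1}
    - {"linear":[-2.4,-2.1,0.8],"spin":7.1}
  claw: 5

```text
time: 8.07
tool_pos: [0.4516, -0.4517, 0.0879]
ee_rot: [-3.14, -0.002, 1.578]
wrist_force: [0.5, -0.6, 0.5]
width: 0.0498
```

>>> play_rows:
  rows:
    - {"linear":[0,0,0],"spin":0}
    - {"linear":[0,0,0],"spin":0}

```text
time: 8.23
tool_pos: [0.4512, -0.4516, 0.0875]
ee_rot: [-3.139, -0.004, 1.582]
wrist_force: [-0.3, 0.6, 0.0]
width: 0.0503
```

```bash
python3 - <<'E'
from h import *
p,c,o=look('wrist','gouge_a')
plan([.4558,-.4522,.017],90.8,4)
E
```

```text
wrist gouge_a 0.82 ctr 455.2 -422.3 LW 185.5 17.9 ang 90.4 thin/thick 653 1177 px [323. 171.  21. 219.]
wrist gouge_a 0.23 ctr 284.4 -366.7 LW 196.7 40.7 ang 111.9 thin/thick 2849 3117 px [112. 113. 146. 226.]
8.33 pos [ 0.4533 -0.4505  0.0894] yaw 90.8
[{"linear": [-0.0, 0.1, 1.8], "spin": 0.0}, {"linear": [-0.0, 0.1, 1.8], "spin": 0.0}, {"linear": [-0.0, 0.1, 1.8], "spin": 0.0}, {"linear": [-0.0, 0.1, 1.8], "spin": 0.0}]
```

>>> play_rows:
  rows:
    - {"linear":[0,0.1,1.8],"spin":0}
    - {"linear":[0,0.1,1.8],"spin":0}
    - {"linear":[-0.1,0,1.8],"spin":0}
    - {"linear":[-0.1,0,1.7],"spin":0}
    - {"linear":[0,0,0],"spin":0}
    - {"linear":[0,0,0],"spin":0}

```text
time: 8.83
tool_pos: [0.4557, -0.4516, 0.0186]
ee_rot: [-3.14, -0.002, 1.587]
wrist_force: [0.3, -0.4, 0.3]
width: 0.0498
```

>>> play_rows:
  rows:
    - {"linear":[0,0,0],"spin":0}
    - {"linear":[0,0,0],"spin":0}
    - {"linear":[0,0,0],"spin":0}
    - {"linear":[0,0,0],"spin":0}
    - {"linear":[0,0,0],"spin":0}
    - {"linear":[0,0,0],"spin":0}
  claw: 0

```text
time: 9.33
tool_pos: [0.4556, -0.4538, 0.0202]
ee_rot: [3.141, 0.001, 1.584]
wrist_force: [0.9, 0.9, 2.1]
width: 0.0157
```

```bash
python3 - <<'E'
from h import *
from cpose import q,tf
t=tf(q,[.015,-.044,0])[0,:2]
o=robot.get_obs();o=dict(o);o['tool_pos']=o['tool_pos']+[0,0,.08]
plan([*t,.12],175.6,12,o)
E
```

```text
9.33 pos [ 0.4556 -0.4538  0.1002] yaw 90.8
[{"linear": [3.1, 1.8, -0.2], "spin": -7.1}, {"linear": [2.9, 2.1, -0.2], "spin": -7.1}, {"linear": [2.6, 2.5, -0.2], "spin": -7.1}, {"linear": [2.2, 2.8, -0.2], "spin": -7.1}, {"linear": [1.9, 3.0, -0.2], "spin": -7.1}, {"linear": [1.5, 3.2, -0.2], "spin": -7.1}, {"linear": [1.1, 3.4, -0.2], "spin": -7.1}, {"linear": [0.7, 3.5, -0.2], "spin": -7.1}, {"linear": [0.2, 3.6, -0.2], "spin": -7.1}, {"linear": [-0.2, 3.6, -0.2], "spin": -7.1}, {"linear": [-0.6, 3.5, -0.2], "spin": -7.1}, {"linear": [-1.1, 3.4, -0.2], "spin": -7.1}]
```

>>> play_rows:
  rows:
    - {"linear":[0,0,-4],"spin":0}
    - {"linear":[0,0,-4],"spin":0}
    - {"linear":[3.1,1.8,-0.2],"spin":-7.1}
    - {"linear":[2.9,2.1,-0.2],"spin":-7.1}
    - {"linear":[2.6,2.5,-0.2],"spin":-7.1}
    - {"linear":[2.2,2.8,-0.2],"spin":-7.1}
    - {"linear":[1.9,3.0,-0.2],"spin":-7.1}
    - {"linear":[1.5,3.2,-0.2],"spin":-7.1}
    - {"linear":[1.1,3.4,-0.2],"spin":-7.1}
    - {"linear":[0.7,3.5,-0.2],"spin":-7.1}
    - {"linear":[0.2,3.6,-0.2],"spin":-7.1}
    - {"linear":[-0.2,3.6,-0.2],"spin":-7.1}

```text
time: 10.33
tool_pos: [0.628, -0.1383, 0.1195]
ee_rot: [-3.141, -0.0, 2.83]
wrist_force: [1.3, -0.9, -1.0]
width: 0.0158
```

>>> play_rows:
  rows:
    - {"linear":[-0.6,3.5,-0.2],"spin":-7.1}
    - {"linear":[-1.1,3.4,-0.2],"spin":-7.1}
    - {"linear":[0,0,0],"spin":0}
    - {"linear":[0,0,0],"spin":0}

```text
time: 10.67
tool_pos: [0.662, -0.0754, 0.1232]
ee_rot: [-3.141, -0.0, 3.074]
wrist_force: [0.6, -0.8, -0.7]
width: 0.0156
```

```bash
python3 - <<'E'
from chk import *
o=robot.get_obs();print(o['tool_pos'].round(4),np.degrees(o['ee_rot']).round(2),o['width'])
chk(o['tool_pos'][2]-.010)
plan([*tf(q,[.015,-.044,0])[0,:2],.054],175.6,5)
E
```

```text
[ 0.662  -0.0754  0.1232] [-1.7998e+02 -2.0000e-02  1.7614e+02] 0.015627411675773778
case-frame 0.67 y range -53.0 65.0 tip x [-21.  46.] handle x [-19.6 -42.1]
case-frame 0.6 y range -98.0 81.0 tip x [20.5 57.8] handle x [ 19.8 -80.6]
10.77 pos [ 0.6611 -0.0778  0.1231] yaw 175.9
[{"linear": [-0.0, -0.0, 1.4], "spin": 0.1}, {"linear": [-0.0, -0.0, 1.4], "spin": 0.1}, {"linear": [-0.0, -0.0, 1.4], "spin": 0.1}, {"linear": [-0.0, -0.0, 1.4], "spin": 0.1}, {"linear": [-0.0, -0.0, 1.4], "spin": 0.1}]
```

>>> play_rows:
  rows:
    - {"linear":[0,-0.1,1.7],"spin":0}
    - {"linear":[0,-0.1,1.7],"spin":0}
    - {"linear":[0,0,1.7],"spin":0}
    - {"linear":[0,0,1.7],"spin":0}
    - {"linear":[0,0,0],"spin":0}
    - {"linear":[0,0,0],"spin":0}
    - {"linear":[0,0,0],"spin":0}

```text
time: 11.35
tool_pos: [0.6616, -0.0805, 0.0566]
ee_rot: [-3.141, 0.001, 3.07]
wrist_force: [-0.3, 0.8, -0.8]
width: 0.0159
```

```bash
python3 - <<'E'
from chk import *
o=robot.get_obs();print(o['tool_pos'].round(4),np.degrees(o['ee_rot']).round(2),'target',tf(q,[.015,-.044,0])[0].round(4))
p,c,_=chk(o['tool_pos'][2]-.010)
cv2.imwrite('pics/w4c.png',cv2.resize(p['frame'][0:250,230:460,::-1],None,fx=2.4,fy=2.4,interpolation=cv2.INTER_CUBIC))
E
```

```text
[ 0.6616 -0.0805  0.0566] [-1.7998e+02  8.0000e-02  1.7588e+02] target [ 0.6623 -0.0796  0.    ]
case-frame 0.94 y range -98.0 80.0 tip x [15.8 57.8] handle x [ 14.4 -80.6]
case-frame 0.55 y range -75.0 73.0 tip x [-34.4  51.1] handle x [-33.  -61.6]
```

View pics/w4c.png

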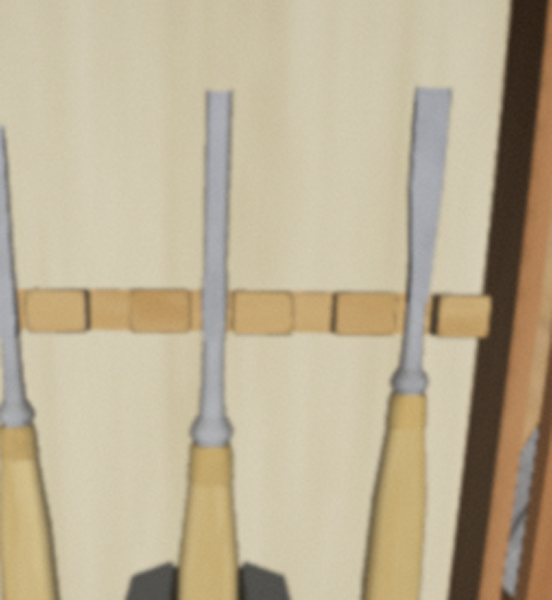

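Shank at column 216 against notch 190–232, about 1 mm to the right: nudge and lower.

>>> play_rows:
  rows:
    - {"linear":[0,-0.1,1.0],"spin":0}
    - {"linear":[0,0,1.0],"spin":0}
    - {"linear":[0,0,0.5],"spin":0}
    - {"linear":[0,0,0.5],"spin":0}
    - {"linear":[0,0,0],"spin":0}
    - {"linear":[0,0,0],"spin":0}

```text
time: 11.95
tool_pos: [0.661, -0.0802, 0.0257]
ee_rot: [-3.141, -0.001, 3.072]
wrist_force: [-2.0, 0.6, 3.1]
width: 0.0159
```

>>> play_rows:
  rows:
    - {"linear":[0,0,0],"spin":0}
    - {"linear":[0,0,0],"spin":0}
    - {"linear":[0,0,0],"spin":0}
    - {"linear":[0,0,0],"spin":0}
    - {"linear":[0,0,-2],"spin":0}
    - {"linear":[0,0,-4],"spin":0}
    - {"linear":[0,0,-4],"spin":0}
    - {"linear":[0,0,-4],"spin":0}
    - {"linear":[0,0,-2],"spin":0}
  claw: 3.5

```text
time: 12.7
tool_pos: [0.6632, -0.0807, 0.1921]
ee_rot: [-3.14, 0.009, 3.072]
wrist_force: [-0.1, -0.1, 1.3]
width: 0.0351
```

```bash
python3 - <<'E'
from chk import *
p,c,o=chk()
look('top','rasp_blade',.006)
plan([.4165,-.187,.13],90.3,12)
E
```

```text
case-frame 0.96 y range -108.0 79.0 tip x [-43.8  48.2] handle x [-41.4 -90.3]
case-frame 0.66 y range -105.0 81.0 tip x [16.4 51.5] handle x [ 15.  -87.5]
top rasp_blade 0.74 ctr 416.3 -189.7 LW 151.8 19.8 ang 90.2 thin/thick 168 174 px [320. 233.  68.  10.]
top rasp_blade 0.72 ctr 767.0 125.7 LW 202.7 123.1 ang 118.0 thin/thick 23 300 px [190.  98.  76.  76.]
12.9 pos [ 0.6614 -0.0803  0.1853] yaw 176.0
[{"linear": [2.0, -1.0, 0.5], "spin": 7.1}, {"linear": [1.8, -1.3, 0.5], "spin": 7.1}, {"linear": [1.7, -1.5, 0.5], "spin": 7.1}, {"linear": [1.5, -1.7, 0.5], "spin": 7.1}, {"linear": [1.2, -1.8, 0.5], "spin": 7.1}, {"linear": [1.0, -2.0, 0.5], "spin": 7.1}, {"linear": [0.7, -2.1, 0.5], "spin": 7.1}, {"linear": [0.5, -2.2, 0.5], "spin": 7.1}, {"linear": [0.2, -2.2, 0.5], "spin": 7.1}, {"linear": [-0.1, -2.2, 0.5], "spin": 7.1}, {"linear": [-0.3, -2.2, 0.5], "spin": 7.1}, {"linear": [-0.6, -2.1, 0.5], "spin": 7.1}]
```

Both gouges are in their notches (x ≈ -43 and 15, y spans -107 to 80). Now the rasp.

>>> play_rows:
  rows:
    - {"linear":[2.0,-1.0,0.5],"spin":7.1}
    - {"linear":[1.8,-1.3,0.5],"spin":7.1}
    - {"linear":[1.7,-1.5,0.5],"spin":7.1}
    - {"linear":[1.5,-1.7,0.5],"spin":7.1}
    - {"linear":[1.2,-1.8,0.5],"spin":7.1}
    - {"linear":[1.0,-2.0,0.5],"spin":7.1}
    - {"linear":[0.7,-2.1,0.5],"spin":7.1}
    - {"linear":[0.5,-2.2,0.5],"spin":7.1}
    - {"linear":[0.2,-2.2,0.5],"spin":7.1}
    - {"linear":[-0.1,-2.2,0.5],"spin":7.1}
    - {"linear":[-0.3,-2.2,0.5],"spin":7.1}
    - {"linear":[-0.6,-2.1,0.5],"spin":7.1}
  claw: 5

```text
time: 13.9
tool_pos: [0.4144, -0.187, 0.1218]
ee_rot: [-3.136, -0.003, 1.578]
wrist_force: [-0.3, 0.1, 0.3]
width: 0.05
```

>>> play_rows:
  rows:
    - {"linear":[0,0,0],"spin":0}
    - {"linear":[0,0,0],"spin":0}

```text
time: 14.07
tool_pos: [0.4155, -0.1871, 0.1228]
ee_rot: [-3.138, -0.003, 1.585]
wrist_force: [0.6, 0.2, 0.9]
width: 0.05
```

```bash
python3 - <<'E'
from h import *
p,c,o=look('wrist','rasp_blade',.005)
look('wrist','rasp_blade',.009)
look('wrist','blade_tray',.007)
plan([.4165,-.181,.016],90.3,4)
E
```

```text
wrist rasp_blade 0.93 ctr 417.5 -190.3 LW 155.4 21.6 ang -89.1 thin/thick 1126 762 px [320. 201.  23. 151.]
wrist blade_tray 0.68 ctr 622.1 -298.0 LW 31.0 16.6 ang 137.4 thin/thick 52 89 px [493. 304.  23.  19.]
14.37 pos [ 0.418  -0.1875  0.1255] yaw 90.9
[{"linear": [0.2, -0.0, 2.7], "spin": 0.1}, {"linear": [0.2, -0.0, 2.7], "spin": 0.1}, {"linear": [0.2, -0.0, 2.7], "spin": 0.1}, {"linear": [0.2, -0.0, 2.7], "spin": 0.1}]
```

>>> play_rows:
  rows:
    - {"linear":[0.1,0,2.7],"spin":0}
    - {"linear":[0.1,0,2.7],"spin":0}
    - {"linear":[0.1,0,2.7],"spin":0}
    - {"linear":[0.1,0,2.5],"spin":0}
    - {"linear":[0,0,0],"spin":0}
    - {"linear":[0,0,0],"spin":0}

```text
time: 14.87
tool_pos: [0.4169, -0.1832, 0.0191]
ee_rot: [-3.14, -0.001, 1.585]
wrist_force: [0.1, -0.2, 0.2]
width: 0.0499
```

```bash
python3 - <<'E'
from h import *
for i in range(3): o=robot.get_obs();print(o['tool_pos'].round(4),np.degrees(o['ee_rot']).round(1)); eyes.snapshot('wrist')
E
```

```text
[ 0.4169 -0.1832  0.0191] [-1.799e+02 -1.000e-01  9.080e+01]
[ 0.4177 -0.1838  0.0202] [180.    0.   90.8]
[ 0.4181 -0.1841  0.0208] [1.799e+02 1.000e-01 9.080e+01]
```

>>> play_rows:
  rows:
    - {"linear":[0,0,0.2],"spin":0}
    - {"linear":[0,0,0],"spin":0}

```text
time: 15.18
tool_pos: [0.4177, -0.1841, 0.0184]
ee_rot: [3.14, 0.001, 1.584]
wrist_force: [1.0, -0.7, -0.1]
width: 0.05
```

>>> play_rows:
  rows:
    - {"linear":[0,0,0],"spin":0}
    - {"linear":[0,0,0],"spin":0}
    - {"linear":[0,0,0],"spin":0}
    - {"linear":[0,0,0],"spin":0}
    - {"linear":[0,0,0],"spin":0}
    - {"linear":[0,0,0],"spin":0}
  claw: 0

```text
time: 15.68
tool_pos: [0.4171, -0.1838, 0.0175]
ee_rot: [3.142, 0.0, 1.584]
wrist_force: [1.1, -0.3, -0.8]
width: 0.0164
```

>>> play_rows:
  rows:
    - {"linear":[0,0,-3],"spin":0}
    - {"linear":[0,0,-4],"spin":0}
    - {"linear":[0,0,-2],"spin":0}
    - {"linear":[0,0,0],"spin":0}

```text
time: 16.02
tool_pos: [0.4202, -0.1856, 0.113]
ee_rot: [3.132, 0.006, 1.584]
wrist_force: [1.2, -1.2, 0.2]
width: 0.0162
```

```bash
python3 - <<'E'
from h import *
o=robot.get_obs();print(o['width'])
plan([.533,-.3773,.11],83.4,7)
E
```

```text
0.016175751322843695
16.02 pos [ 0.4202 -0.1856  0.113 ] yaw 90.8
[{"linear": [-2.8, 1.6, 0.0], "spin": 1.1}, {"linear": [-2.7, 1.6, 0.0], "spin": 1.1}, {"linear": [-2.7, 1.7, 0.0], "spin": 1.1}, {"linear": [-2.7, 1.7, 0.0], "spin": 1.1}, {"linear": [-2.6, 1.8, 0.0], "spin": 1.1}, {"linear": [-2.6, 1.8, 0.0], "spin": 1.1}, {"linear": [-2.6, 1.9, 0.0], "spin": 1.1}]
```

>>> play_rows:
  rows:
    - {"linear":[-2.8,1.6,0.0],"spin":1.1}
    - {"linear":[-2.7,1.6,0.0],"spin":1.1}
    - {"linear":[-2.7,1.7,0.0],"spin":1.1}
    - {"linear":[-2.7,1.7,0.0],"spin":1.1}
    - {"linear":[-2.6,1.8,0.0],"spin":1.1}
    - {"linear":[-2.6,1.8,0.0],"spin":1.1}
    - {"linear":[-2.6,1.9,0.0],"spin":1.1}
    - {"linear":[0,0,0],"spin":0}
    - {"linear":[0,0,0],"spin":0}
    - {"linear":[0,0,0],"spin":0}

```text
time: 16.85
tool_pos: [0.529, -0.3751, 0.1053]
ee_rot: [-3.138, -0.002, 1.45]
wrist_force: [-0.5, 0.4, -0.7]
width: 0.016
```

```bash
python3 - <<'E'
from h import *
p,c,o=look('wrist','rasp_blade',robot.get_obs()['tool_pos'][2]-.01);save(p,'w5.png')
look('wrist','blade_tray',.007);o=robot.get_obs()
print(o['width']);plan([.533,-.3773,.05],83.4,3)
E
```

```text
wrist rasp_blade 0.63 ctr 530.4 -366.5 LW 127.1 19.8 ang -97.2 thin/thick 1445 2238 px [318. 230.  32. 185.]
wrist blade_tray 0.67 ctr 573.4 -379.4 LW 178.7 106.3 ang -96.7 thin/thick 3159 7008 px [366. 200. 127. 184.]
wrist blade_tray 0.58 ctr 283.8 -365.8 LW 204.3 46.2 ang 110.6 thin/thick 2049 2246 px [ 71. 223. 142. 184.]
0.015959634962373917
17.05 pos [ 0.5296 -0.375   0.1078] yaw 83.1
[{"linear": [-0.1, 0.1, 1.9], "spin": -0.1}, {"linear": [-0.1, 0.1, 1.9], "spin": -0.1}, {"linear": [-0.1, 0.1, 1.9], "spin": -0.1}]
```

View pics/w5.png

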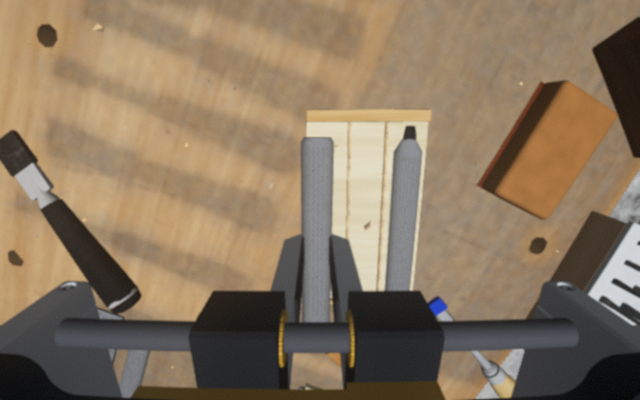

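Blade is held parallel to the slot, with a blunt end at (317,140) inside the end strip. Lowering.

>>> play_rows:
  rows:
    - {"linear":[-0.1,0.2,2.0],"spin":0}
    - {"linear":[-0.1,0.15,2.0],"spin":0}
    - {"linear":[0,0,1.8],"spin":0}
    - {"linear":[0,0,0],"spin":0}
    - {"linear":[0,0,0],"spin":0}
    - {"linear":[0,0,0],"spin":0}

```text
time: 17.55
tool_pos: [0.5336, -0.3786, 0.0511]
ee_rot: [3.14, 0.001, 1.45]
wrist_force: [-0.2, -1.4, 0.0]
width: 0.0165
```

```bash
python3 - <<'E'
from h import *
for i in range(3): p,c,o=snap('wrist');print(o['tool_pos'].round(4),np.degrees(o['ee_rot']).round(1))
look('wrist','rasp_blade',o['tool_pos'][2]-.01)
cc=np.array([.571,-.3868]);X=np.array([np.cos(np.radians(83.4)),np.sin(np.radians(83.4))]);Y=np.array([-X[1],X[0]])
print('grip in tray',((o['tool_pos'][:2]-cc)@X).round(4),((o['tool_pos'][:2]-cc)@Y).round(4))
for r in finder.silhouettes(p,'rasp_blade')[:3]:
  for z in (.011,o['tool_pos'][2]-.01):
    w=toplane(c,np.argwhere(r['pixels'])[:,::-1],z)[:,:2]-cc;print(z,'x max',(w@X).max().round(4),'y',np.percentile(w@Y,[1,50,99]).round(4))
E
```

```text
[ 0.5336 -0.3786  0.0511] [1.799e+02 1.000e-01 8.310e+01]
[ 0.534  -0.3789  0.0517] [1.798e+02 1.000e-01 8.310e+01]
[ 0.5341 -0.3791  0.0519] [1.798e+02 1.000e-01 8.310e+01]
wrist rasp_blade 0.87 ctr 535.2 -370.2 LW 126.4 20.3 ang -97.3 thin/thick 1509 2277 px [318. 229.  37. 182.]
grip in tray 0.0034 0.0376
0.011 x max 0.0728 y [0.026  0.0371 0.048 ]
0.04185891468952669 x max 0.075 y [0.0278 0.0372 0.0465]
```

>>> play_rows:
  rows:
    - {"linear":[0,0,1.0],"spin":0}
    - {"linear":[0,0,1.0],"spin":0}
    - {"linear":[0,0,0.5],"spin":0}
    - {"linear":[0,0,0.4],"spin":0}
    - {"linear":[0,0,0],"spin":0}
    - {"linear":[0,0,0],"spin":0}
    - {"linear":[0,0,0],"spin":0}

```text
time: 18.43
tool_pos: [0.533, -0.3784, 0.0199]
ee_rot: [-3.141, -0.0, 1.45]
wrist_force: [0.9, 0.2, -0.2]
width: 0.0159
```

>>> play_rows:
  rows:
    - {"linear":[0,0,0],"spin":0}
    - {"linear":[0,0,0],"spin":0}
    - {"linear":[0,0,0],"spin":0}
    - {"linear":[0,0,0],"spin":0}
    - {"linear":[0,0,-2],"spin":0}
    - {"linear":[0,0,-4],"spin":0}
    - {"linear":[0,0,-4],"spin":0}
    - {"linear":[0,0,-4],"spin":0}
    - {"linear":[0,0,-2],"spin":0}
    - {"linear":[0,0,0],"spin":0}
  claw: 3

```text
time: 19.27
tool_pos: [0.5356, -0.3805, 0.1891]
ee_rot: [3.13, 0.008, 1.45]
wrist_force: [0.9, 0.4, 0.3]
width: 0.0303
```

```bash
python3 - <<'E'
from h import *
cc=np.array([.571,-.3868]);X=np.array([np.cos(np.radians(83.4)),np.sin(np.radians(83.4))]);Y=np.array([-X[1],X[0]])
for n in('wrist','top'):
  p,c,o=snap(n)
  for r in finder.silhouettes(p,'rasp_blade')[:4]:
    w=toplane(c,np.argwhere(r['pixels'])[:,::-1],.009)[:,:2]-cc;x,y=w@X,w@Y;print(n,r['conf'],'x',x.min().round(3),x.max().round(3),'y',np.percentile(y,[1,50,99]).round(4),'slope',np.polyfit(x,y,1)[0].round(3))
  save(p,n+'6.png')
print(o['tool_pos'],o['ee_rot'],o['joint_positions'])
E
```

```text
wrist 0.82 x -0.08 0.075 y [0.0279 0.0384 0.0479] slope -0.01
[ 0.53350919 -0.37878848  0.18159956] [3.13939210e+00 1.52172232e-03 1.45001889e+00] [-7.03984449e-01  3.27860449e-01  1.16098728e+00 -5.85111186e-05
  1.65007011e+00 -5.83213399e-01]
```

Blade is in the slot (tray x ≈ -2.5, y ≈ 38 mm, parallel). Now the lid: go over it and come down behind its outer face.

```bash
python3 - <<'E'
from h import *
from cpose import q,tf
o=dict(robot.get_obs());o['tool_pos']=o['tool_pos']+[0,0,.14]
t=tf(q,[.255,.02,0])[0];print(t)
plan([*t[:2],.32],85.3,14,o)
th=np.linspace(1.571,-.01,25);r=.13+.035*(1-th/1.57)
C=np.c_[103-1000*r*np.cos(th)+31*np.sin(th)+8,30+1000*r*np.sin(th)+31*np.cos(th)+14]
print(C[0],C[-1]);D=np.diff(C,axis=0)/10
print(str([{"linear":[round(a,2),0,round(-b,2)],"spin":0} for a,b in D.tolist()]).replace("'",'"'))
E
```

```text
[0.61820159 0.16482271 0.        ]
19.47 pos [ 0.5323 -0.3778  0.3179] yaw 83.1
[{"linear": [3.9, 0.1, -0.0], "spin": -0.2}, {"linear": [3.9, 0.2, -0.0], "spin": -0.2}, {"linear": [3.9, 0.2, -0.0], "spin": -0.2}, {"linear": [3.9, 0.2, -0.0], "spin": -0.2}, {"linear": [3.9, 0.2, -0.0], "spin": -0.2}, {"linear": [3.9, 0.2, -0.0], "spin": -0.2}, {"linear": [3.9, 0.2, -0.0], "spin": -0.2}, {"linear": [3.9, 0.2, -0.0], "spin": -0.2}, {"linear": [3.9, 0.2, -0.0], "spin": -0.2}, {"linear": [3.9, 0.2, -0.0], "spin": -0.2}, {"linear": [3.9, 0.3, -0.0], "spin": -0.2}, {"linear": [3.9, 0.3, -0.0], "spin": -0.2}, {"linear": [3.9, 0.3, -0.0], "spin": -0.2}, {"linear": [3.9, 0.3, -0.0], "spin": -0.2}]
[142.02647233 173.97139044] [-54.52466369  73.34624825]
[{"linear": [-0.87, 0, -0.32], "spin": 0}, {"linear": [-0.9, 0, -0.26], "spin": 0}, {"linear": [-0.93, 0, -0.2], "spin": 0}, {"linear": [-0.95, 0, -0.14], "spin": 0}, {"linear": [-0.96, 0, -0.07], "spin": 0}, {"linear": [-0.97, 0, -0.01], "spin": 0}, {"linear": [-0.98, 0, 0.06], "spin": 0}, {"linear": [-0.98, 0, 0.13], "spin": 0}, {"linear": [-0.98, 0, 0.2], "spin": 0}, {"linear": [-0.97, 0, 0.27], "spin": 0}, {"linear": [-0.96, 0, 0.34], "spin": 0}, {"linear": [-0.94, 0, 0.41], "spin": 0}, {"linear": [-0.92, 0, 0.48], "spin": 0}, {"linear": [-0.89, 0, 0.55], "spin": 0}, {"linear": [-0.86, 0, 0.61], "spin": 0}, {"linear": [-0.82, 0, 0.67], "spin": 0}, {"linear": [-0.78, 0, 0.74], "spin": 0}, {"linear": [-0.74, 0, 0.79], "spin": 0}, {"linear": [-0.69, 0, 0.85], "spin": 0}, {"linear": [-0.63, 0, 0.9], "spin": 0}, {"linear": [-0.57, 0, 0.95], "spin": 0}, {"linear": [-0.51, 0, 1.0], "spin": 0}, {"linear": [-0.44, 0, 1.04], "spin": 0}, {"linear": [-0.38, 0, 1.08], "spin": 0}]
```

>>> play_rows:
  rows:
    - {"linear":[0,0,-3.5],"spin":0}
    - {"linear":[0,0,-3.5],"spin":0}
    - {"linear":[0,0,-3.5],"spin":0}
    - {"linear":[0,0,-3.5],"spin":0}
    - {"linear":[3.9,0.2,0],"spin":-0.2}
    - {"linear":[3.9,0.2,0],"spin":-0.2}
    - {"linear":[3.9,0.2,0],"spin":-0.2}
    - {"linear":[3.9,0.2,0],"spin":-0.2}
    - {"linear":[3.9,0.2,0],"spin":-0.2}
    - {"linear":[3.9,0.2,0],"spin":-0.2}
    - {"linear":[3.9,0.2,0],"spin":-0.2}
    - {"linear":[3.9,0.2,0],"spin":-0.2}
  claw: 0

```text
time: 20.47
tool_pos: [0.5822, -0.0681, 0.3172]
ee_rot: [-3.136, -0.001, 1.478]
wrist_force: [0.5, 0.1, 0.8]
width: 0.0009
```

>>> play_rows:
  rows:
    - {"linear":[3.9,0.2,0],"spin":-0.2}
    - {"linear":[3.9,0.2,0],"spin":-0.2}
    - {"linear":[3.9,0.3,0],"spin":-0.2}
    - {"linear":[3.9,0.3,0],"spin":-0.2}
    - {"linear":[3.9,0.3,0],"spin":-0.2}
    - {"linear":[3.9,0.3,0],"spin":-0.2}
    - {"linear":[0,0,0],"spin":0}
    - {"linear":[0,0,0],"spin":0}
    - {"linear":[0,0,0],"spin":0}

```text
time: 21.22
tool_pos: [0.6181, 0.1615, 0.3179]
ee_rot: [-3.137, 0.002, 1.499]
wrist_force: [0.2, 0.0, 0.3]
width: 0.0003
```

```bash
python3 - <<'E'
from h import *
from cpose import q,tf
p,c,o=snap('side');save(p,'side7.png')
d=o['tool_pos'][:2]-q[:2];X=np.array([np.cos(q[2]),np.sin(q[2])]);print('TCP in case',d@X,d@[-X[1],X[0]],o['tool_pos'][2],np.degrees(o['ee_rot']))
cv2.imwrite('pics/s7.png',cv2.resize(p['frame'][:300,180:480,::-1],None,fx=2,fy=2))
E
```

```text
TCP in case 0.25170518396362407 0.01984816163974913 0.3179179676076597 [-1.79762904e+02  1.03122772e-01  8.58935976e+01]
```

View pics/s7.png

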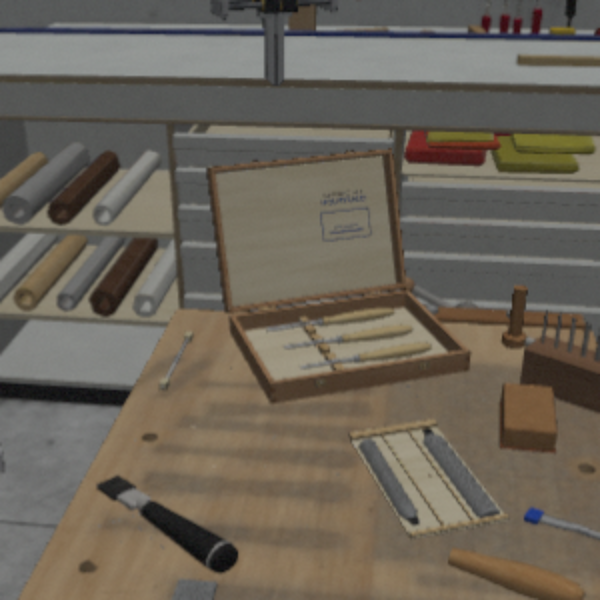

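The side view shows three gouges in their notches and the blade flat in the near slot. I'll check the lid angle before going down behind it.

```bash
python3 - <<'E'
from h import *
from cpose import q,tf
p,c,o=snap('side')
for th in (1.8,1.9,2.0,2.1,2.2):
    E=[[.103-.203*np.cos(th),y,.03+.203*np.sin(th)] for y in(-.135,.135)]
    print(th,((proj(c,tf(q,E))-[180,0])*2).round(0).tolist())
E
```

```text
1.8 [[401.0, 144.0], [214.0, 163.0]]
1.9 [[395.0, 144.0], [211.0, 163.0]]
2.0 [[390.0, 146.0], [208.0, 165.0]]
2.1 [[385.0, 149.0], [205.0, 168.0]]
2.2 [[380.0, 153.0], [203.0, 172.0]]
```

Corners seen at (392,150) and (210,168), so the angle is about 2.0 and the planned clearance holds. Descend and push.

>>> play_rows:
  rows:
    - {"linear":[0,0,3.6],"spin":0.3}
    - {"linear":[0,0,3.6],"spin":0.3}
    - {"linear":[0,0,3.6],"spin":0}
    - {"linear":[0,0,3.6],"spin":0}
    - {"linear":[0,0,0],"spin":0}

```text
time: 21.73
tool_pos: [0.6129, 0.1589, 0.1655]
ee_rot: [-3.123, 0.005, 1.486]
wrist_force: [-0.8, 0.4, -1.6]
width: 0.0005
```

>>> play_rows:
  rows:
    - {"linear":[-1,0,0],"spin":0}
    - {"linear":[-1,0,0],"spin":0}
    - {"linear":[-1,0,0],"spin":0}
    - {"linear":[-1,0,0],"spin":0}
    - {"linear":[-1,0,0],"spin":0}
    - {"linear":[-1,0,0],"spin":0}
    - {"linear":[-1,0,0],"spin":0}
    - {"linear":[-1,0,0],"spin":0}
    - {"linear":[-1,0,0],"spin":0}
    - {"linear":[-1,0,0],"spin":0}
    - {"linear":[-1,0,0],"spin":0}

```text
time: 22.65
tool_pos: [0.609, 0.051, 0.176]
ee_rot: [-3.141, 0.001, 1.488]
wrist_force: [0.8, 2.2, 1.0]
width: 0.0005
```

```bash
cat > tc.py <<'E'
from h import *
from cpose import q
o=robot.get_obs();d=o['tool_pos'][:2]-q[:2];X=np.array([np.cos(q[2]),np.sin(q[2])]);print('TCP in case',(d@X).round(4),(d@[-X[1],X[0]]).round(4),o['tool_pos'][2].round(4),'yaw',np.degrees(o['ee_rot'][2]).round(1),'F',o['wrist_force'].round(1))
E
python3 tc.py
```

```text
TCP in case 0.1408 0.0198 0.176 yaw 85.3 F [0.8 2.2 1. ]
```

Contact is about 2–3 N and it is on plan at (141, 176 mm). Following the arc down.

>>> play_rows:
  rows:
    - {"linear":[-0.87,0,-0.32],"spin":0}
    - {"linear":[-0.9,0,-0.26],"spin":0}
    - {"linear":[-0.93,0,-0.2],"spin":0}
    - {"linear":[-0.95,0,-0.14],"spin":0}
    - {"linear":[-0.96,0,-0.07],"spin":0}
    - {"linear":[-0.97,0,-0.01],"spin":0}
    - {"linear":[-0.98,0,0.06],"spin":0}
    - {"linear":[-0.98,0,0.13],"spin":0}
    - {"linear":[-0.98,0,0.2],"spin":0}
    - {"linear":[-0.97,0,0.27],"spin":0}
    - {"linear":[-0.96,0,0.34],"spin":0}
    - {"linear":[-0.94,0,0.41],"spin":0}

```text
time: 23.65
tool_pos: [0.5999, -0.0626, 0.1721]
ee_rot: [3.141, 0.0, 1.488]
wrist_force: [0.0, 0.6, -0.1]
width: 0.0004
```

```bash
python3 tc.py
```

```text
TCP in case 0.0269 0.0196 0.1721 yaw 85.3 F [ 0.   0.6 -0.1]
```

>>> play_rows:
  rows:
    - {"linear":[-0.92,0,0.48],"spin":0}
    - {"linear":[-0.89,0,0.55],"spin":0}
    - {"linear":[-0.86,0,0.61],"spin":0}
    - {"linear":[-0.82,0,0.67],"spin":0}
    - {"linear":[-0.78,0,0.74],"spin":0}
    - {"linear":[-0.74,0,0.79],"spin":0}
    - {"linear":[-0.69,0,0.85],"spin":0}
    - {"linear":[-0.63,0,0.9],"spin":0}
    - {"linear":[-0.57,0,0.95],"spin":0}
    - {"linear":[-0.51,0,1.0],"spin":0}

```text
time: 24.48
tool_pos: [0.5938, -0.1359, 0.096]
ee_rot: [3.142, 0.0, 1.488]
wrist_force: [-0.4, 0.9, 0.4]
width: 0.0007
```

```bash
python3 tc.py; python3 - <<'E'
from h import *
p,c,o=snap('side');cv2.imwrite('pics/s8.png',cv2.resize(p['frame'][60:280,250:480,::-1],None,fx=2,fy=2))
E
```

```text
TCP in case -0.0467 0.0197 0.096 yaw 85.3 F [-0.4  0.9  0.4]
```

View pics/s8.png

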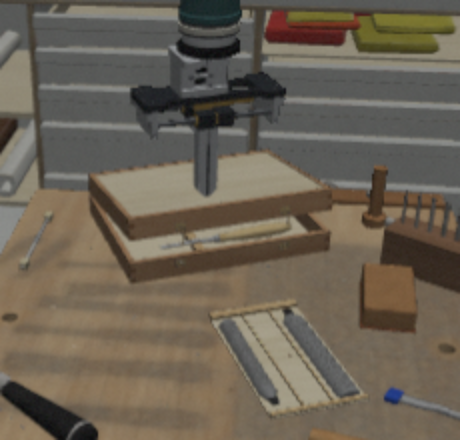

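Lid is nearly shut with the finger on top of it. Press the last 2–3 cm gently.

>>> play_rows:
  rows:
    - {"linear":[-0.3,0,0.6],"spin":0}
    - {"linear":[-0.3,0,0.6],"spin":0}
    - {"linear":[-0.2,0,0.5],"spin":0}
    - {"linear":[0,0,0.4],"spin":0}
    - {"linear":[0,0,0.2],"spin":0}
    - {"linear":[0,0,0],"spin":0}

```text
time: 25.03
tool_pos: [0.5932, -0.1431, 0.0738]
ee_rot: [-3.142, 0.0, 1.489]
wrist_force: [-0.0, 1.0, 0.4]
width: 0.0003
```

```bash
python3 tc.py
```

```text
TCP in case -0.054 0.0196 0.0738 yaw 85.3 F [-0.   1.   0.4]
```

>>> play_rows:
  rows:
    - {"linear":[0,0,0.1],"spin":0}
    - {"linear":[0,0,0.1],"spin":0}
    - {"linear":[0,0,0.1],"spin":0}
    - {"linear":[0,0,0],"spin":0}
    - {"linear":[0,0,0],"spin":0}

```text
time: 25.45
tool_pos: [0.5936, -0.1431, 0.0734]
ee_rot: [3.14, 0.0, 1.489]
wrist_force: [-2.4, 0.9, 6.8]
width: 0.0003
```

Force rose to 7 N with no further travel, so the lid is on the stop. Retract and check.

>>> play_rows:
  rows:
    - {"linear":[0,0,0.1],"spin":0}
    - {"linear":[0,0,0],"spin":0}
    - {"linear":[0,0,-2],"spin":0}
    - {"linear":[0,0,-4],"spin":0}
    - {"linear":[0,0,-4],"spin":0}
    - {"linear":[0,0,-4],"spin":0}
    - {"linear":[-4,0,-2],"spin":0}
    - {"linear":[-4,0,0],"spin":0}
    - {"linear":[-4,0,0],"spin":0}
    - {"linear":[0,0,0],"spin":0}
    - {"linear":[0,0,0],"spin":0}

```text
time: 26.37
tool_pos: [0.5831, -0.2619, 0.228]
ee_rot: [-3.141, -0.001, 1.485]
wrist_force: [-0.0, 0.3, 0.0]
width: 0.0003
```

```bash
python3 - <<'E'
from h import *
from cpose import q,tf
p,c,o=snap('side')
E=proj(c,tf(q,[[-.1,-.135,.061],[-.1,.135,.061],[-.1,-.135,.030],[-.1,.135,.030]]));print(((E-[250,60])*2.6).round(0).tolist())
E2=proj(c,tf(q,[[.103-.203*np.cos(.08)-0,.135,.03+.203*np.sin(.08)+.031]]));print('0.08 rad',((E2-[250,60])*2.6).round(0))
cv2.imwrite('pics/s9.png',cv2.resize(p['frame'][60:280,250:480,::-1],None,fx=2.6,fy=2.6,interpolation=cv2.INTER_CUBIC))
look('top','bench_chisel');look('top','needle_file');print(o['tool_pos'])
E
```

```text
[[431.0, 268.0], [168.0, 309.0], [429.0, 296.0], [168.0, 338.0]]
0.08 rad [[167. 293.]]
top bench_chisel 0.89 ctr 288.7 -363.3 LW 201.8 34.9 ang 112.1 thin/thick 386 442 px [399. 288.  87.  54.]
[ 0.58307887 -0.26186749  0.22800769]
```

View pics/s9.png

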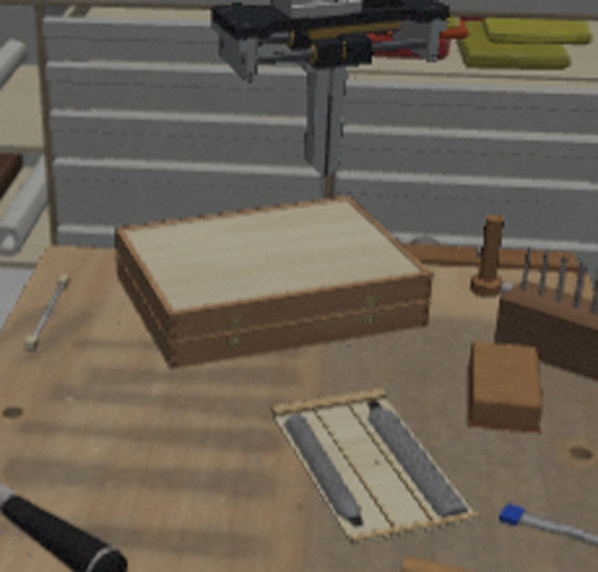

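The lid's near corner is at about (165,312). The prediction is (168,309) for closed and (167,293) for 0.08 rad open, so the lid is shut. The blade is in its slot and the bystanders are in place. Handing in.

```bash
python3 -c "
from bench import robot
print(robot.close_job())"
```

```text
the job is handed in; nothing more can be done
None
```

I put both gouges in the case, laid the rasp blade in the tray and closed the lid. The job was handed in at about 26.5 s; the system gives no verdict.

- **Gouges:** They lie in the case notches at -44 and +15, handles to -y. The last wrist views, before the lid closed, put the origins at about y = -14 and y = -12 mm, with the necks in the notches. I could not see inside the case after that.
- **Rasp blade:** It is in the tray's +y slot at about x = -2.5, y = 38 mm, parallel within 0.01 rad. I judged it flat from the pictures and did not measure its tilt.
- **Lid:** I pushed it slowly along its arc, at about 0.8 rad/s commanded. It was pressed until the force rose to about 7 N with no further travel. In the final side view its corner is about 3 pixels from where a fully closed lid would be.
- **Bystanders:** The chisel is where it started to within about 1 mm. In the last check the network missed the needle file, but the side view shows it where it was.

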